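# Knock out the prop of a UV curing box and catch its cover on a finger

## Robot

A 6-joint arm with a two-finger parallel gripper is mounted at the origin on the work surface. World frame = base frame: x ahead of the robot, y to its left, z up, the work surface at z = 0. Lengths are in m, angles in rad, forces in N, time in s.
With the tool pointing down it reaches from about 0.3 to 0.775 m from the base axis. Payload 14.6 kg.
Tool frame: the origin (TCP) lies at the very end of the fingers, on their centre line; the grasp point (between the pads) lies ctrl.tcp_to_grasp behind it (ctrl.tcp_to_grasp is the distance from the TCP to the grasp point, in m); x points along the fingers, y is the direction in which the jaws open and shut, and the axes are right-handed (so a half turn about x gives the same grasp; the last joint's range is limited). The gripper opens to 94 mm and grips with 3 to 60 N. Pads are 16 mm wide; open, the fingers measure 119 mm over their backs; the gripper's body (75 mm by 177 mm) begins 78 mm behind the grasp point.
Start: joints at [-1.369, 0.3, 1.521, -0, 1.321, -0.067], TCP at [0.146, -0.53, 0.205] pointing down, gripper open.
Joint ranges: [-3.03, 3.03], [-0.79, 2.21], [0.23, 2.52], [-1.04, 4.18], [0, 3.07], [-2.55, 2.55]. Speed limits (rad/s): [2.22, 2.22, 2.57, 3.14, 3.14, 3.14].

## Interface

Orientations are given as [roll, pitch, yaw] about the fixed x, y, z axes, in that order (R = Rz(yaw) Ry(pitch) Rx(roll)).
In Python, from station import ctrl gives the robot as it stands.
- The arm moves only by the tool play_rows, never from a script. Its argument "increments" is a list that holds one entry, the list of rows, each a list of 5 numbers: the closure in counts, from 0 (fully open) to 255 (shut), then the shift along the tool's x, y, z in cm, then the turn about the tool's x in degrees. A call has 1 to 12 rows; each row shifts and turns the commanded pose from where the row before left it, along the tool's axes as they then stand; what a row does not reach is not made up. A row lasts 1/12 s, in which the tool goes at most 41.7 mm and 7.16 degrees, less where a joint would pass 70% of its speed; a pose out of reach is approached as far as the arm can. A call is refused whole if a number of a shift passes 4.17 or a number of a turn 7.16, either way. A call with a gripper value outside its range is refused whole. The fingers move at their own pace and stop on an object; "newtons" is the grip in N (left out, the last holds). Time passes only in rows, so rows that do not move let the fingers close. It gives the time, the measured TCP pose, the force and the opening at its end, in the units of the state.
- ctrl.get_obs(): the state, without advancing time (a new reading comes with each control period).
- ctrl.camera(name): name is "side" or "top"; returns the picture (384x512x3 uint8, red, green, blue); there is no depth.
- ctrl.calibration(name): a dict with "fx", "fy", "cx", "cy" (pixels), "k1" (the pictures are not rectified: a ray, as slopes to the right and down, at radius r is drawn at 1 + k1 r^2 times it, then the intrinsics apply), "rvec" (rotation vector, rad) and "tvec" (3), from world to camera coordinates, as OpenCV has them. Camera axes: x right, y down, z forward; pixel columns grow to the right and rows downward; lengths in m; the calibration is good to about 2 mm. A picture is of the moment at which its call begins. calibration takes no time and is no camera call.
- ctrl.hand_in(): hands the job in, once; it reports no verdict.
The state is a dict: "time_s": time; "qpos": joint angles; "joint_vel": joint speeds; "tau": joint torques, N m; "ee_pos": TCP position; "eef_rot": TCP orientation; "force": force on the tool from outside, world axes, zero at the start; "moment": the same for the moment, N m; "grip_width": finger opening in m.
Only numpy, scipy, OpenCV 4.12 (cv2) and the standard library are available. Lean on these libraries where they do the work, as an engineer would, in place of code of your own. Each camera call takes 0.05 s, during which the arm holds its last target.

## Task

Freshly glued lens cells stand in the UV curing box, and its heavy lamp cover is propped open. With a finger waiting just under the cover's front lip, push the prop rod aside so that it folds down along the front of the box, catch the dropping cover on the outside of the finger, and lower it fully shut without letting it fall or bang, then back the hand off clear. Grip nothing, do not swing the cover up any higher, do not lean on it, and leave the lens cells and everything else on the bench where they are.

Things in the scene. Friction and masses are not known exactly. Their poses are not given: they have to be found in the camera images.
- curing_box: Light grey metal box, fixed, grey control pod on its right end. Origin: centre of the chamber's underside on the bench; x from the front wall to the hinge side, y to the box's left end, z up. Chamber 200 mm in x (front wall at x = -100), 300 mm in y, rim 122 mm high, tray inside at z = 50 mm. The pod spans y = -150 to -220 mm, 108 mm high.
- cover (a joint): Angle of the dark grey cover (0.6 kg give or take a third, light-running hinge, falls freely): 0 rad = shut on the rim, about 0.72 rad = as it stands on the prop at the start, grows as it opens. The hinge line runs along the box's y at x = +100 mm, z = 122 mm (box frame).
- lip_centre (a point): Middle of the front edge of the cover's hand lip, on its flat underside, 240 mm from the hinge line. Frame of the cover: y along the lip, -x from hinge to lip, z out of its top. The lip is a plate 4 mm thick (8 mm hem), 150 mm long either side of this point, the last 40 mm of the cover: shut, it overhangs the front wall by 40 mm, free space below. Elsewhere the cover is 26 mm thick.
- cover_hinge (a point): Middle of the hinge line, at (100, 0, 122) mm in the box frame.
- prop (a joint): Angle of the prop rod: 0 rad = standing under the lip, leaning 4 degrees to the box's left (+y) against a stop; grows as it is pushed over to the box's right (-y); 1.64 rad = folded down level along the front wall. Highest at 0.07 rad; beyond about 0.2 rad it slips out under the cover's load and falls by itself. 1 to 2 N near the tip moves it.
- prop_tip (a point): Centre of the prop's round end (10 mm diameter, red cap); at the start at (-68, 85, 263) mm in the box frame, touching the underside of the lip 20 mm behind the lip's edge. The rod is steel, 8 mm thick, 215 mm from pivot to tip.
- prop_foot (a point): Pivot of the prop on the front wall, at (-118, 70, 55) mm in the box frame. Folded down, the rod lies along -y from here, at that x and height.
- cell0: Black lens cell standing loose on the tray in the box, 30 mm diameter, 24 mm high; origin at its underside. To be left alone.
- cell1: Black lens cell standing loose on the tray in the box, 30 mm diameter, 24 mm high; origin at its underside. To be left alone.
- cell2: Black lens cell standing loose on the tray in the box, 30 mm diameter, 24 mm high; origin at its underside. To be left alone.
- adhesive: Small amber bottle, 34 mm diameter, 85 mm high, beside the pod; origin at its underside. Bystander.
- driver: Screwdriver 160 mm long lying in front of the box; bystander.
- loupe: Black loupe standing in front of the box, 40 mm diameter, 42 mm high; origin at its underside. Bystander.
- spacer: Aluminium ring lying in front of the box, 42 mm diameter, 10 mm high. Bystander.
- swab_cup: White plastic cup to the left of the box, 60 mm diameter, 60 mm high; origin at its underside. Bystander.

How it is judged:
On the way:
1. the prop is knocked out and the cover caught: it rests on the fingers with 0.3 to 15 N (not pinched), still over 0.15 rad open and dropping slower than 0.6 rad/s (value of joint prop above 1 rad and value of joint cover above 0.15 rad and velocity of joint cover above -0.6 rad/s and contact force between the fingers and cover between 0.3 and 15 N), for 0.2 s.
At the end, for the whole second after the job is handed in: the cover is shut on the rim (within 0.015 rad, about 3 mm at the lip) and at rest, the prop lies folded down along the front wall (above 1.45 rad) (value of joint cover below 0.015 rad and velocity of joint cover above -0.05 rad/s and value of joint prop above 1.45 rad); the robot touches nothing.
It fails at once if the cover bangs or drops shut: it closes the last 0.12 rad faster than 0.9 rad/s (about 0.2 m/s at the lip) (value of joint cover below 0.12 rad and velocity of joint cover below -0.9 rad/s).
It fails at once if the cover is raised more than 0.12 rad above where it stood (value of joint cover above 0.8413 rad).
It fails at once if the cover is struck or squeezed with more than 35 N, or the prop gripped or forced with more than 18 N (contact force between any of the fingers, the arm and cover above 35 N or contact force between the fingers and prop above 18 N).
It fails at once if a lens cell is moved more than 6 mm (distance of any of cell0, cell1, cell2 from where it was at the start of the episode above 0.006 m).
It fails at once if a bystander is moved more than 15 mm (distance of any of adhesive, driver, loupe, spacer, swab_cup from where it was at the start of the episode above 0.015 m).
It also fails if it takes over 42 s, if anything falls off the work surface, if the arm or the gripper's body presses on something with over 40 N, if the wrist force passes 120 N, or if a joint passes its speed limit or range.

## Working session

There is one attempt and no reset: what is moved stays moved. The work goes in short steps, Python scripts to look and compute and a tool call to move; the robot and the scene stay as the last step left them, time stands still between calls to the robot, and variables do not carry over. Pictures are saved under pics/ and viewed, and the job is handed in when it is done.

Besides the shell and the picture viewer there is one more tool, called after "Emit:" as name(argument=value, ...), one argument or row to a line, values as JSON. play_rows: Moves the arm, as the interface text tells. Its arguments: {"type":"object","properties":{"increments":{"type":"array"},"newtons":{"type":"number"}},"required":["increments"]}

```bash
ls; mkdir -p pics
python3 - <<'E'
from station import ctrl
import cv2
o=ctrl.get_obs()
print(o, ctrl.tcp_to_grasp)
for n in("side","top"):
    im=ctrl.camera(n); cv2.imwrite(f"pics/{n}0.png",im[:,:,::-1]); print(n,ctrl.calibration(n))
E
```

```text
pics
{'time_s': 0.0, 'qpos': array([-1.36858095e+00,  3.00456732e-01,  1.52153963e+00,  5.27779626e-06,
        1.32068308e+00, -6.66348981e-02]), 'joint_vel': array([-4.41626079e-04,  1.96655956e-04,  7.93734278e-05, -1.51938835e-04,
       -6.32230693e-04, -3.83196472e-04]), 'tau': array([-3.67568151e-03, -5.31814563e+01, -3.52741063e+01,  7.06866989e-02,
        2.43681466e-02, -1.27103090e-04]), 'ee_pos': array([ 0.14602428, -0.53001136,  0.20491174]), 'eef_rot': array([-1.64213511,  1.56970953,  1.76830651]), 'force': array([ 1.16236294, -0.14061778,  0.58818852]), 'moment': array([ 0.03222878,  0.01483753, -0.02718434]), 'grip_width': 0.09373245917397026} 0.0188
side {'fx': 376.0934993496263, 'fy': 376.0934993496263, 'cx': 253.06931248116018, 'cy': 195.24697148668864, 'k1': -0.09833157933381464, 'rvec': array([ 0.88027064, -2.45730353,  1.12686236]), 'tvec': array([0.43337645, 0.34995023, 0.80381007])}
top {'fx': 364.2506203358389, 'fy': 364.2506203358389, 'cx': 252.9795736320654, 'cy': 191.12126248303903, 'k1': 0.024391059235554284, 'rvec': array([ 2.06663821, -2.1738834 ,  0.22379743]), 'tvec': array([0.04306668, 0.58636161, 0.93691735])}
```

View pics/side0.png

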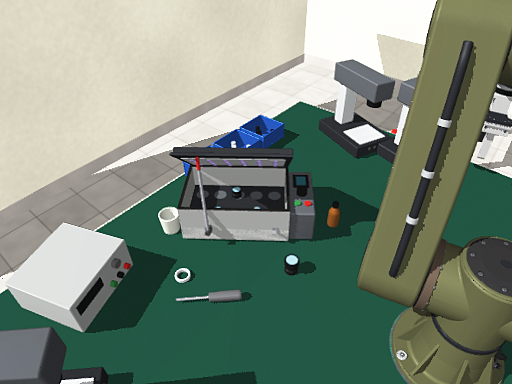

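View pics/top0.png

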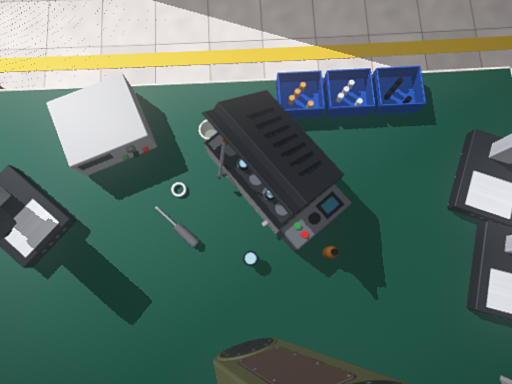

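Run:
```python
import cv2
a=cv2.imread("pics/side0.png")[135:260,150:350]; cv2.imwrite("pics/sc.png",cv2.resize(a,None,fx=4,fy=4,interpolation=cv2.INTER_CUBIC))
a=cv2.imread("pics/top0.png")[80:270,180:370]; cv2.imwrite("pics/tc.png",cv2.resize(a,(600,600),interpolation=cv2.INTER_CUBIC))
```

```text
(no output)
```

View pics/sc.png

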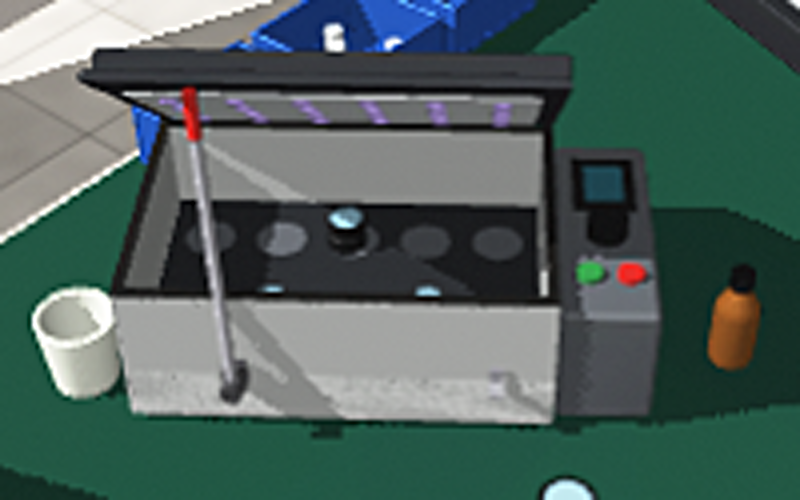

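View pics/tc.png

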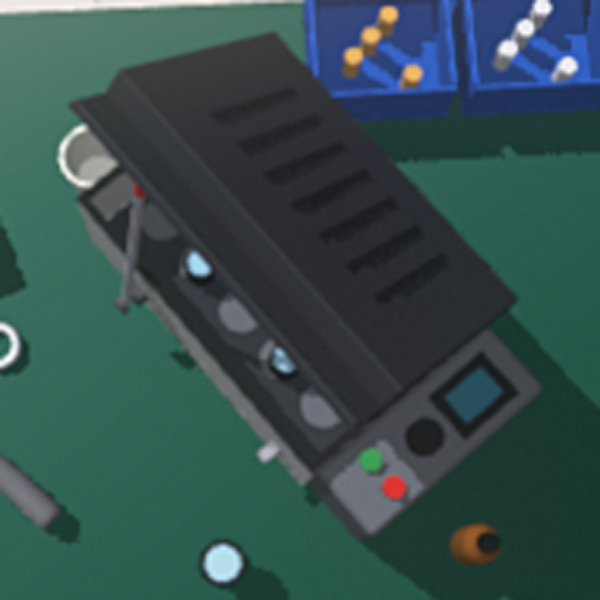

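```bash
cat > h.py <<'E'
import numpy as np, cv2
from station import ctrl
def proj(n,P):
    c=ctrl.calibration(n);K=np.array([[c['fx'],0,c['cx']],[0,c['fy'],c['cy']],[0,0,1]])
    return cv2.projectPoints(np.asarray(P,float).reshape(-1,1,3),np.array(c['rvec']),np.array(c['tvec']),K,np.array([c['k1'],0,0,0,0.]))[0][:,0]
def b2w(p,q):
    x,y,a=p[:3]; c,s=np.cos(a),np.sin(a); q=np.atleast_2d(q)
    return np.c_[x+c*q[:,0]-s*q[:,1], y+s*q[:,0]+c*q[:,1], q[:,2]]
def plane(n,uv,z):
    c=ctrl.calibration(n);K=np.array([[c['fx'],0,c['cx']],[0,c['fy'],c['cy']],[0,0,1]])
    u=cv2.undistortPoints(np.array(uv,float).reshape(-1,1,2),K,np.array([c['k1'],0,0,0,0.]))[:,0]
    R=cv2.Rodrigues(np.array(c['rvec']))[0];t=np.array(c['tvec']);o=-R.T@t
    d=np.c_[u,np.ones(len(u))]@R
    return o+d*((z-o[2])/d[:,2])[:,None]
E
cat > fit.py <<'E'
from h import *
from scipy.optimize import least_squares
A=.7213
lip=lambda y,a:[.1-.24*np.cos(a),y,.122+.24*np.sin(a)]
S=[([-.1,.15,0],(130,412)),([-.1,-.15,0],(553,422)),([-.1,.15,.122],(115,295)),([-.1,-.15,.122],(560,300)),([-.118,.07,.055],(235,380)),([-.068,.085,.263],(190,92))]
T=[([-.1,.15,.122],(80,200)),([-.1,-.15,.122],(308,482)),([-.118,.07,.055],(123,303)),([-.068,.085,.263],(139,188)),(lip(.15,A),(73,103)),(lip(-.15,A),(350,432))]
uS=np.array([s[1] for s in S])/4+[150,135]; uT=np.array([s[1] for s in T])*190/600+[180,80]
def f(p): return np.r_[proj('side',b2w(p,[s[0] for s in S]))-uS,proj('top',b2w(p,[s[0] for s in T]))-uT].ravel()
best=min((least_squares(f,[*plane('top',[[270,180]],.1)[0,:2],a],loss='soft_l1') for a in np.arange(-3,3,.5)),key=lambda r:r.cost)
p=best.x;print(p,np.degrees(p[2]),best.cost);print(f(p).reshape(-1,2).round(1))
names=dict(tip=[-.068,.085,.263],foot=[-.118,.07,.055],lip=lip(0,A),lipL=lip(.15,A),lipR=lip(-.15,A),shut=lip(0,0))
for k,v in names.items(): print(k,b2w(p,v).round(4))
for n,uv in (('loupe',(250,258)),('driver',(196,242)),('spacer',(179,189)),('bottle',(331,252))): print(n,plane('top',[uv],.04)[0].round(3))
print('axes x',np.cos(p[2]),np.sin(p[2]))
E
python3 fit.py
```

```text
[ 0.65114116 -0.03500451 -0.93314336] -53.465175932926 16.013658121196443
[[ 1.1  1.8]
 [-0.   2.8]
 [-1.3 -0.2]
 [ 0.5  1.8]
 [-0.3  1.9]
 [ 0.3  0.5]
 [-0.8 -1.1]
 [ 0.9 -2. ]
 [ 1.3 -0.5]
 [ 1.9 -5.4]
 [-0.5  0.4]
 [ 0.4  0.8]]
tip [[0.679  0.0702 0.263 ]]
foot [[0.6371 0.1015 0.055 ]]
lip [[0.6034 0.0295 0.2805]]
lipL [[0.7239 0.1188 0.2805]]
lipR [[ 0.4829 -0.0598  0.2805]]
shut [[0.5678 0.0775 0.122 ]]
loupe [0.409 0.03  0.04 ]
driver [0.459 0.174 0.04 ]
spacer [0.608 0.218 0.04 ]
bottle [ 0.414 -0.188  0.04 ]
axes x 0.5953112567359089 -0.8034951820661482
```

```bash
cat > ov.py <<'E'
from h import *
import sys
def overlay(p,a,tag,ims=None,pr=0.):
    lip=lambda y,a,d=.24,h=0:[.1-d*np.cos(a)+h*np.sin(a),y,.122+d*np.sin(a)+h*np.cos(a)]
    segs=[]
    for z in(0,.122):
        c=[[-.1,.15,z],[-.1,-.15,z],[.1,-.15,z],[.1,.15,z]]
        segs+= [(c[i],c[(i+1)%4]) for i in range(4)]
    segs+=[([-.1,y,0],[-.1,y,.122]) for y in(.15,-.15)]
    segs+=[(lip(.15,a),lip(-.15,a)),(lip(.15,a),lip(.15,a,0)),(lip(-.15,a),lip(-.15,a,0)),([-.118,.07,.055],[-.068,.085,.263])]
    for n,(x0,y0,w,h,s) in dict(side=(150,135,200,125,4),top=(180,80,190,190,3.15)).items():
        im=cv2.imread(f"pics/{n}{ims or 0}.png")[y0:y0+h,x0:x0+w]; im=cv2.resize(im,None,fx=s,fy=s,interpolation=cv2.INTER_CUBIC)
        for A,B in segs:
            u=(proj(n,b2w(p,[A,B]))+.5-[x0,y0])*s-.5
            cv2.line(im,*[tuple(int(round(t)) for t in q) for q in u],(0,255,255),1,cv2.LINE_AA)
        cv2.imwrite(f"pics/ov_{n}{tag}.png",im)
if __name__=="__main__": overlay([float(v) for v in sys.argv[1:4]],float(sys.argv[4]),sys.argv[5])
E
sed -i 's/,(\[-.068,.085,.263\],(139,188))//; s/+\[150,135\]/+[149.6,134.6]/;s/+\[180,80\]/+[179.65,79.65]/' fit.py
python3 fit.py; P=$(python3 fit.py|head -1|tr -d '[]'|awk '{print $1,$2,$3}'); python3 ov.py $P .7213 a
```

```text
Traceback (most recent call last):
  File "fit.py", line 9, in <module>
    best=min((least_squares(f,[*plane('top',[[270,180]],.1)[0,:2],a],loss='soft_l1') for a in np.arange(-3,3,.5)),key=lambda r:r.cost)
  File "fit.py", line 9, in <genexpr>
    best=min((least_squares(f,[*plane('top',[[270,180]],.1)[0,:2],a],loss='soft_l1') for a in np.arange(-3,3,.5)),key=lambda r:r.cost)
              ~~~~~~~~~~~~~^^^^^^^^^^^^^^^^^^^^^^^^^^^^^^^^^^^^^^^^^^^^^^^^^^^^^^^^^
  File "fit.py", line 8, in f
    def f(p): return np.r_[proj('side',b2w(p,[s[0] for s in S]))-uS,proj('top',b2w(p,[s[0] for s in T]))-uT].ravel()
                                                                    ~~~~^^^^^^^^^^^^^^^^^^^^^^^^^^^^^^^^
  File "h.py", line 4, in proj
    c=ctrl.calibration(n);K=np.array([[c['fx'],0,c['cx']],[0,c['fy'],c['cy']],[0,0,1]])
ValueError: time passes only in moves, steps and waits
```

View pics/ov_sidea.png

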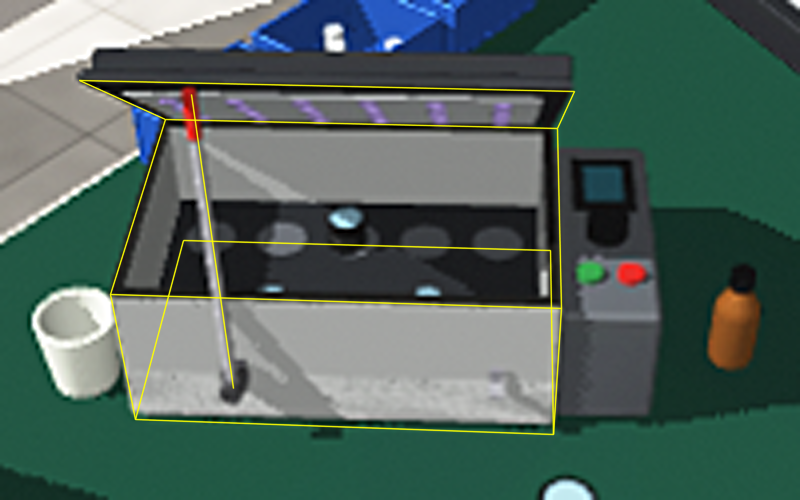

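View pics/ov_topa.png

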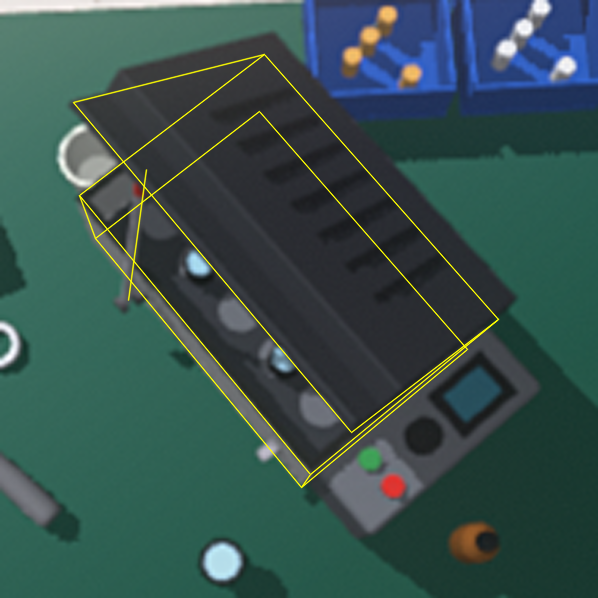

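```bash
sed -i 's/^from station import ctrl/from station import ctrl\nCAL={n:ctrl.calibration(n) for n in ("side","top")}/; s/c=ctrl.calibration(n)/c=CAL[n]/' h.py
sed -i "s/uS=np/uS=np/; s/return np.r_\[proj('side',b2w(p,\[s\[0\] for s in S\]))-uS,proj('top',b2w(p,\[s\[0\] for s in T\]))-uT\]/return np.r_[proj('side',b2w(p,[s[0] for s in S]))+p[3:5]-uS,proj('top',b2w(p,[s[0] for s in T]))+p[5:7]-uT,p[3:]*.7,0]/; s/,a\],loss/,a,0,0,0,0],loss/; s/print(p,/print(p[:3],p[3:],/" fit.py
python3 fit.py
python3 - <<'E'
from h import *
from scipy.spatial.transform import Rotation as R
o=ctrl.get_obs(); print(R.from_euler('xyz',o['eef_rot']).as_matrix().round(3),o['time_s'])
E
```

```text
[[-0.     0.266 -0.964]
 [ 0.001 -0.964 -0.266]
 [-1.    -0.001 -0.   ]] 0.1Traceback (most recent call last):
  File "fit.py", line 9, in <module>
    best=min((least_squares(f,[*plane('top',[[270,180]],.1)[0,:2],a,0,0,0,0],loss='soft_l1') for a in np.arange(-3,3,.5)),key=lambda r:r.cost)
  File "fit.py", line 9, in <genexpr>
    best=min((least_squares(f,[*plane('top',[[270,180]],.1)[0,:2],a,0,0,0,0],loss='soft_l1') for a in np.arange(-3,3,.5)),key=lambda r:r.cost)
              ~~~~~~~~~~~~~^^^^^^^^^^^^^^^^^^^^^^^^^^^^^^^^^^^^^^^^^^^^^^^^^^^^^^^^^^^^^^^^^
    return func(*args, **kwargs)
    vector_fun = VectorFunction(
        fun_wrapped,
    ...<6 lines>...
        workers=workers
    )
    self._update_fun()
    ~~~~~~~~~~~~~~~~^^
    self.f = self.fun_wrapped(xp_copy(self.x))
             ~~~~~~~~~~~~~~~~^^^^^^^^^^^^^^^^^
    return np.atleast_1d(self.fun(x))
                         ~~~~~~~~^^^
    return self.f(x, *self.args, **self.kwargs)
           ~~~~~~^^^^^^^^^^^^^^^^^^^^^^^^^^^^^^
  File "fit.py", line 8, in f
    def f(p): return np.r_[proj('side',b2w(p,[s[0] for s in S]))+p[3:5]-uS,proj('top',b2w(p,[s[0] for s in T]))+p[5:7]-uT,p[3:]*.7,0].ravel()
                     ~~~~~^^^^^^^^^^^^^^^^^^^^^^^^^^^^^^^^^^^^^^^^^^^^^^^^^^^^^^^^^^^^^^^^^^^^^^^^^^^^^^^^^^^^^^^^^^^^^^^^^^^^^^^^^^^
    res = self.concatenate(tuple(objs), axis=axis)
ValueError: all the input arrays must have same number of dimensions, but the array at index 0 has 2 dimension(s) and the array at index 2 has 1 dimension(s)
```

```bash
sed -i "s/-uS,/-uS,/; s/p\[3:\]\*.7,0\]/p[3:].reshape(2,2)*.7]/" fit.py
python3 fit.py
```

```text
[ 0.6542331  -0.03619481 -0.93413887] [ 0.10811532 -1.08442277 -0.89882593  1.20245438] -53.52221454519063 7.149524742398247
[[ 1.2  0.3]
 [-0.2  1.4]
 [-1.3 -1.7]
 [ 0.2  0.4]
 [-0.3  0.5]
 [ 0.2 -0.8]
 [-0.9 -0.8]
 [ 0.6 -1.7]
 [ 1.1 -0.1]
 [-0.5  0.5]
 [ 0.2  0.8]
 [ 0.1 -0.8]
 [-0.6  0.8]]
tip [[0.6822 0.069  0.263 ]]
foot [[0.6404 0.1003 0.055 ]]
lip [[0.6065 0.0283 0.2805]]
lipL [[0.7272 0.1175 0.2805]]
lipR [[ 0.4859 -0.0609  0.2805]]
shut [[0.571  0.0764 0.122 ]]
loupe [0.409 0.03  0.04 ]
driver [0.459 0.174 0.04 ]
spacer [0.608 0.218 0.04 ]
bottle [ 0.414 -0.188  0.04 ]
axes x 0.5945110731163665 -0.8040874230716623
```

Emit:
play_rows(
  increments=[
    [[255, -0.4, 0, 0, -7.1], [255, -0.4, 0, 0, -7.1], [255, -0.4, 0, 0, -7.1], [255, -0.4, 0, 0, -7.1], [255, -0.4, 0, 0, -7.1], [255, -0.4, 0, 0, -7.1], [255, -0.4, 0, 0, -7.1], [255, -0.4, 0, 0, -7.1], [255, -0.4, 0, 0, -7.1], [255, -0.4, 0, 0, -7.1], [255, -0.4, 0, 0, -7.1], [255, -0.4, 0, 0, -7.1]],
  ],
  newtons=20,
)

```text
time_s: 1.1
ee_pos: [0.146, -0.5301, 0.2533]
eef_rot: [-3.132, 1.57, 1.771]
force: [-0.1, -0.7, -0.2]
grip_width: 0.0176
```

Emit:
play_rows(
  increments=[
    [[255, 0, 0, 0, -7], [255, 0, 0, 0, -7], [255, 0, 0, 0, -7], [255, 0, 0, 0, -4.9], [255, 0, 0, 0, 0]],
  ],
)

```text
time_s: 1.52
ee_pos: [0.146, -0.5301, 0.2531]
eef_rot: [2.691, 1.57, 1.761]
force: [0.8, 0.3, -0.2]
grip_width: 0.0001
```

```bash
cat > st.py <<'E'
from h import *
from scipy.spatial.transform import Rotation as R
P=[0.654,-0.036,-0.934]
def st():
    o=ctrl.get_obs(); M=R.from_euler('xyz',o['eef_rot']).as_matrix()
    c,s=np.cos(P[2]),np.sin(P[2]); d=o['ee_pos']-[P[0],P[1],0]
    B=np.array([[c,s,0],[-s,c,0],[0,0,1]])
    print('t',round(o['time_s'],2),'world',o['ee_pos'].round(4),'box mm',(B@d*1000).round(1),'F box',(B@o['force']).round(2),'w',round(o['grip_width'],4))
    print('tool axes in box\n',(B@M).round(3),'q',o['qpos'].round(2))
if __name__=="__main__": st()
E
python3 st.py
```

```text
t 1.52 world [ 0.146  -0.5301  0.2531] box mm [  95.2 -702.2  253.1] F box [ 0.23  0.8  -0.16] w 0.0001
tool axes in box
 [[-0.001 -0.004  1.   ]
 [ 0.     1.     0.004]
 [-1.     0.    -0.001]] q [-1.37  0.27  1.45  0.    1.42 -2.01]
```

Emit:
play_rows(
  increments=[
    [[255, 0, 3.1, -1.9, 0], [255, 0, 3.1, -1.9, 0], [255, 0, 3.1, -1.9, 0], [255, 0, 3.1, -1.9, 0], [255, 0, 3.1, -1.9, 0], [255, 0, 3.1, -1.9, 0], [255, 0, 3.1, -1.9, 0], [255, 0, 3.1, -1.9, 0], [255, 0, 3.1, -1.9, 0], [255, 0, 3.1, -1.9, 0], [255, 0, 3.1, -1.9, 0], [255, 0, 3.1, -1.9, 0]],
  ],
)

```text
time_s: 2.52
ee_pos: [0.3095, -0.124, 0.2536]
eef_rot: [0.481, 1.57, -0.456]
force: [1.4, -0.1, 0.3]
grip_width: 0.0006
```

```bash
python3 st.py
```

```text
t 2.52 world [ 0.3095 -0.124   0.2536] box mm [-134.1 -329.3  253.6] F box [0.95 1.03 0.27] w 0.0006
tool axes in box
 [[ 0.001  0.004  1.   ]
 [ 0.     1.    -0.004]
 [-1.     0.     0.001]] q [-0.49 -0.25  1.97  0.    1.42 -1.12]
```

Emit:
play_rows(
  increments=[
    [[255, 0, 3.3, -2.2, 0], [255, 0, 3.3, -2.2, 0], [255, 0, 3.3, -2.2, 0], [255, 0, 3.8, 0, 0], [255, 0, 3.8, 0, 0], [255, 0, 3.8, 0, 0], [255, 0, 3.8, 0, 0], [255, 0, 3.8, 0, 0], [255, 0, 3.8, 0, 0], [255, 0, 3.8, 0, 0], [255, 0, 3.6, 0, 0], [255, 0, 2, 0, 0]],
  ],
)

```text
time_s: 3.52
ee_pos: [0.6103, 0.1799, 0.2521]
eef_rot: [-2.112, 1.569, -3.049]
force: [-0.5, 0.1, -0.3]
grip_width: 0.0006
```

```bash
python3 st.py
python3 - <<'E'
from h import *
for n in("side","top"):
    im=ctrl.camera(n); cv2.imwrite(f"pics/{n}1.png",im[:,:,::-1])
a=cv2.imread("pics/side1.png")[70:260,110:360]; cv2.imwrite("pics/sc1.png",cv2.resize(a,None,fx=3,fy=3,interpolation=cv2.INTER_CUBIC))
a=cv2.imread("pics/top1.png")[60:270,150:370]; cv2.imwrite("pics/tc1.png",cv2.resize(a,None,fx=2.8,fy=2.8,interpolation=cv2.INTER_CUBIC))
E
```

```text
t 3.52 world [0.6103 0.1799 0.2521] box mm [-199.6   93.2  252.1] F box [-0.41 -0.33 -0.3 ] w 0.0006
tool axes in box
 [[-0.001  0.002  1.   ]
 [-0.001  1.    -0.002]
 [-1.    -0.001 -0.001]] q [ 0.23  0.47  1.18  0.    1.49 -0.41]
```

View pics/sc1.png

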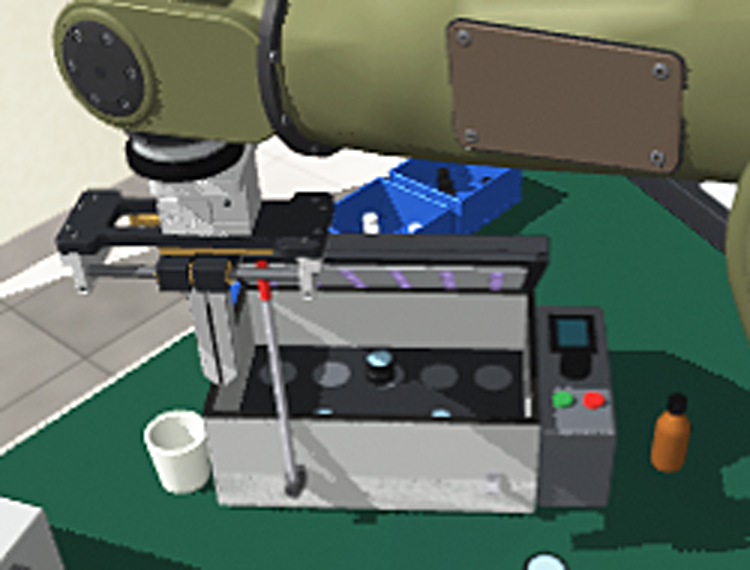

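View pics/tc1.png

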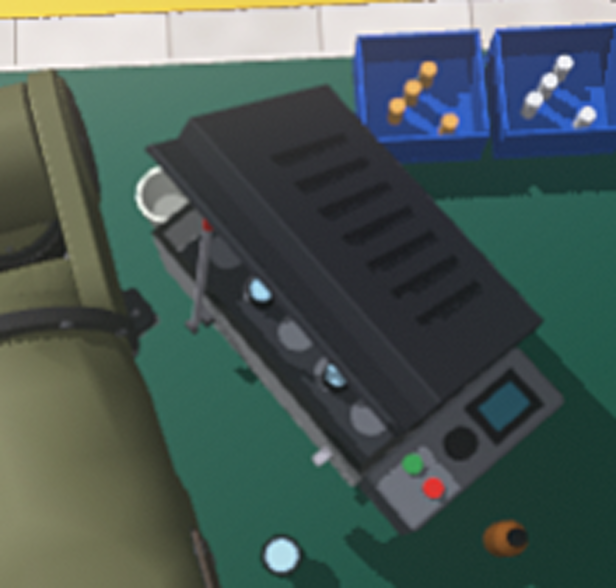

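Emit:
play_rows(
  increments=[
    [[255, 1.5, 0.6, 0.5, 0], [255, 2, 0.7, 1.5, 0], [255, 2, 0.6, 2, 0], [255, 0, 0, 2, 0], [255, 0, 0, 2, 0], [255, 0, 0, 1, 0], [255, 0, 0, 0, 0], [255, 0, 0, 0, 0]],
  ],
)

```text
time_s: 4.28
ee_pos: [0.6771, 0.1164, 0.1983]
eef_rot: [-3.084, 1.571, 2.264]
force: [0.2, 0.8, 0.2]
grip_width: 0.0005
```

```bash
cat > look.py <<'E'
import sys
from h import *
import st; st.st()
k=sys.argv[1]
for n in sys.argv[2:] or ("side",):
    im=ctrl.camera(n); cv2.imwrite(f"pics/{n}{k}.png",im[:,:,::-1])
    b=(85,250,130,330) if n=="side" else (60,270,150,370)
    a=im[b[0]:b[1],b[2]:b[3],::-1]; cv2.imwrite(f"pics/c_{n}{k}.png",cv2.resize(a,None,fx=(4 if n=="side" else 2.8),fy=(3.6 if n=="side" else 2.8),interpolation=cv2.INTER_CUBIC))
E
sed -i 's/fy=(3.6/fy=(3.6/' look.py
python3 look.py 2
```

```text
t 4.28 world [0.6771 0.1164 0.1983] box mm [-108.8  109.2  198.3] F box [-0.52  0.69  0.18] w 0.0005
tool axes in box
 [[-0.     0.001  1.   ]
 [-0.     1.    -0.001]
 [-1.    -0.    -0.   ]] q [ 0.12  0.62  1.07  0.    1.44 -0.52]
```

View pics/c_side2.png

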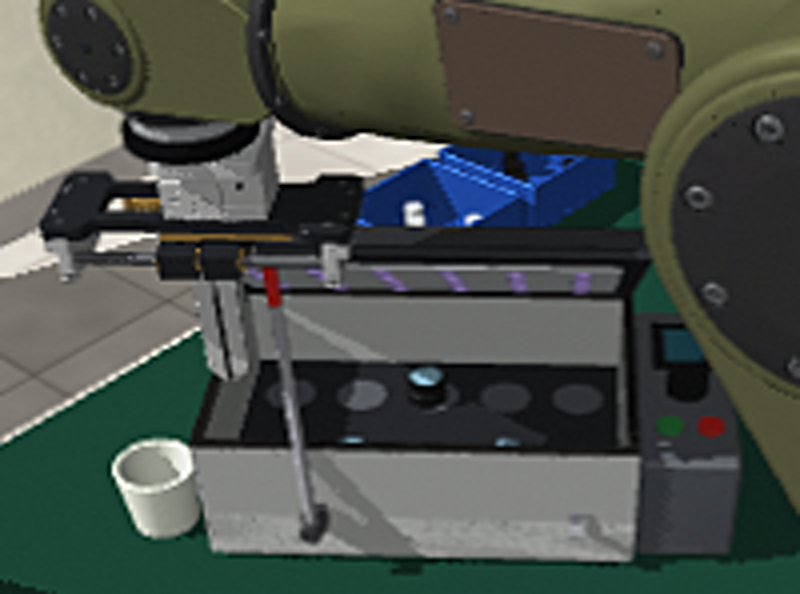

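Emit:
play_rows(
  increments=[
    [[255, 0, 0, 0.6, 0], [255, 0, 0, 0.5, 0], [255, 0, 0, 0.2, 0], [255, 0, 0, 0, 0]],
  ],
)

```text
time_s: 4.67
ee_pos: [0.6853, 0.106, 0.1984]
eef_rot: [0.57, 1.571, -0.364]
force: [0.0, 0.3, 0.6]
grip_width: 0.0004
```

Emit:
play_rows(
  increments=[
    [[255, 0, 0, 0.1, 0], [255, 0, 0, 0.1, 0], [255, 0, 0, 0, 0]],
  ],
)

```text
time_s: 4.92
ee_pos: [0.6864, 0.1047, 0.1984]
eef_rot: [1.266, 1.571, 0.333]
force: [0.4, 0.3, 0.1]
grip_width: 0.0003
```

```bash
python3 look.py 3 side top
```

```text
t 4.92 world [0.6864 0.1047 0.1984] box mm [-93.8 109.7 198.4] F box [0.05 0.5  0.06] w 0.0003
tool axes in box
 [[ 0. -0.  1.]
 [ 0.  1.  0.]
 [-1.  0.  0.]] q [ 0.1   0.64  1.05  0.    1.46 -0.54]
```

View pics/c_side3.png

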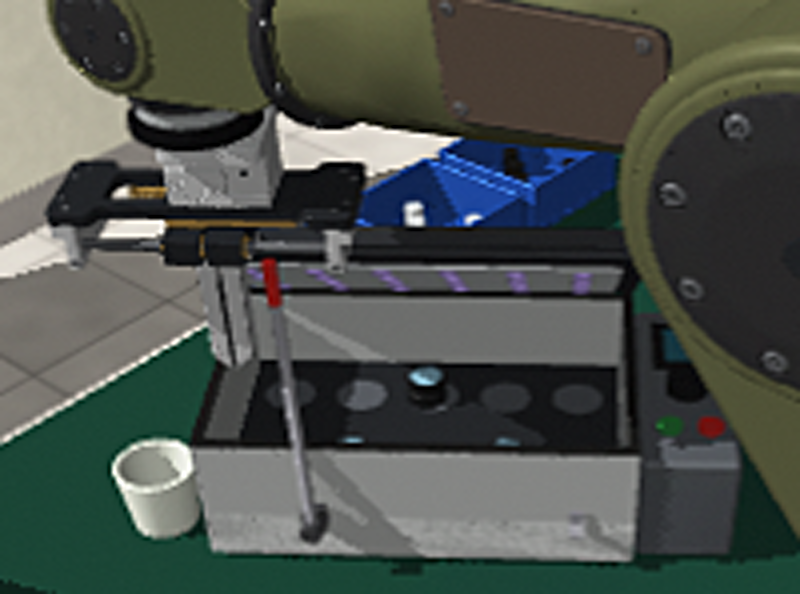

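View pics/c_top3.png

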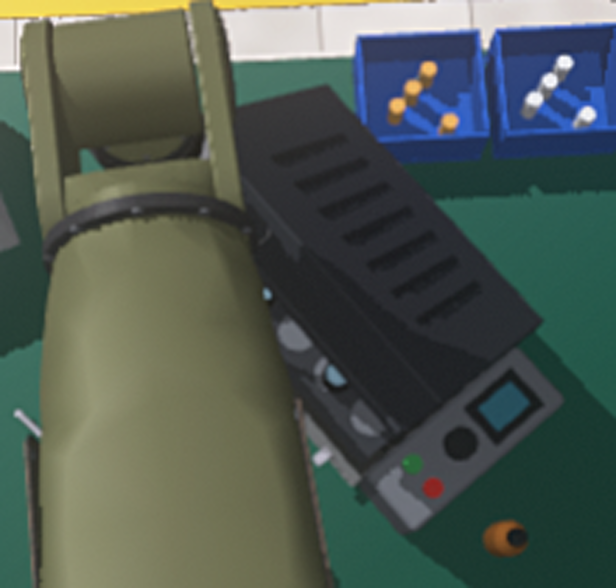

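Emit:
play_rows(
  increments=[
    [[255, 0, 0, 0.1, 0], [255, 0, 0, 0.1, 0], [255, 0, 0, 0.1, 0], [255, 0, 0, 0, 0]],
  ],
)

```text
time_s: 5.35
ee_pos: [0.6878, 0.1031, 0.1993]
eef_rot: [2.663, 1.57, 1.731]
force: [-7.0, 4.8, 5.4]
grip_width: 0.0006
```

Emit:
play_rows(
  increments=[
    [[255, 0, 0, 0.1, 0], [255, 0, 0, 0.1, 0], [255, 0, 0, 0, 0]],
  ],
)

```text
time_s: 5.6
ee_pos: [0.6888, 0.1022, 0.2002]
eef_rot: [2.375, 1.569, 1.443]
force: [-13.1, 8.4, 10.2]
grip_width: 0.0004
```

```bash
python3 st.py
```

```text
t 5.6 world [0.6888 0.1022 0.2002] box mm [-90.4 110.2 200.2] F box [-14.57  -5.56  10.21] w 0.0004
tool axes in box
 [[-0.001 -0.002  1.   ]
 [ 0.001  1.     0.002]
 [-1.     0.001 -0.001]] q [ 0.09  0.64  1.04  0.    1.46 -0.54]
```

Emit:
play_rows(
  increments=[
    [[255, 0, 0, -0.15, 0], [255, 0, 0, -0.15, 0], [255, 0, 0, 0, 0], [255, 0, 0, 0, 0]],
  ],
)

```text
time_s: 5.93
ee_pos: [0.6874, 0.1036, 0.1986]
eef_rot: [2.814, 1.57, 1.881]
force: [-4.0, 4.3, 3.6]
grip_width: 0.0004
```

```bash
python3 look.py 4
```

```text
t 5.93 world [0.6874 0.1036 0.1986] box mm [-92.4 109.8 198.6] F box [-5.81 -0.68  3.59] w 0.0004
tool axes in box
 [[-0.001 -0.001  1.   ]
 [ 0.     1.     0.001]
 [-1.     0.    -0.001]] q [ 0.1   0.64  1.04  0.    1.46 -0.54]
```

View pics/c_side4.png

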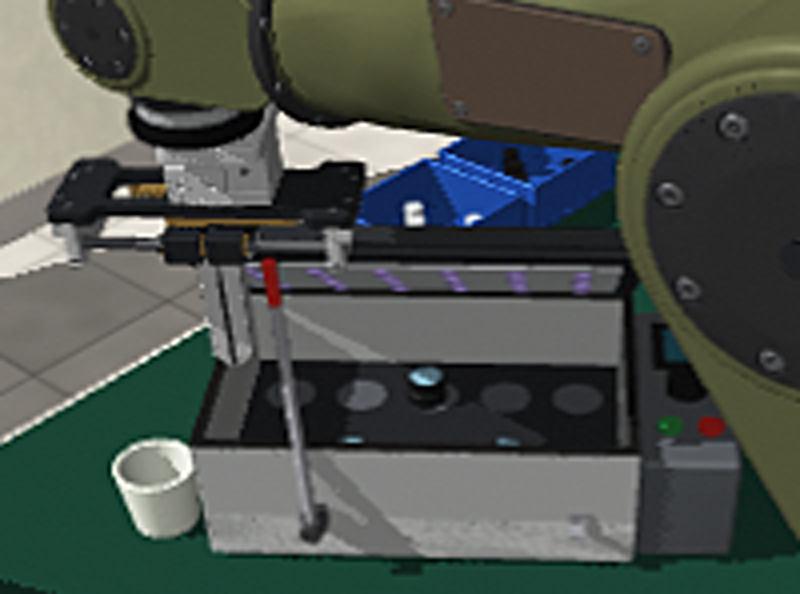

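Emit:
play_rows(
  increments=[
    [[255, 0, 0, -0.2, 0], [255, -0.5, 0, 0, 0], [255, -0.5, 0, 0, 0], [255, 0, 0, 0, 0]],
  ],
)

```text
time_s: 6.32
ee_pos: [0.6869, 0.1044, 0.21]
eef_rot: [0.944, 1.569, 0.01]
force: [0.1, -0.3, 0.2]
grip_width: 0.0008
```

Emit:
play_rows(
  increments=[
    [[255, 0, 0, 0.1, 0], [255, 0, 0, 0.1, 0], [255, 0, 0, 0, 0]],
  ],
)

```text
time_s: 6.57
ee_pos: [0.6873, 0.1038, 0.2091]
eef_rot: [2.666, 1.57, 1.733]
force: [-5.9, 5.4, 5.3]
grip_width: 0.0005
```

```bash
python3 st.py
```

```text
t 6.57 world [0.6873 0.1038 0.2091] box mm [-92.6 109.9 209.1] F box [-7.87 -1.52  5.31] w 0.0005
tool axes in box
 [[-0.001 -0.001  1.   ]
 [ 0.001  1.     0.001]
 [-1.     0.001 -0.001]] q [ 0.1   0.64  1.03  0.    1.48 -0.54]
```

Emit:
play_rows(
  increments=[
    [[255, 0.4, 0, -0.16, 0], [255, 0.6, 0, 0, 0], [255, 0.1, -0.4, 0, 0], [255, 0, -0.5, 0, 0], [255, 0, -0.4, 0, 0]],
  ],
)

```text
time_s: 6.98
ee_pos: [0.6757, 0.0961, 0.197]
eef_rot: [-2.082, 1.57, -3.016]
force: [0.6, 1.4, -0.8]
grip_width: 0.0005
```

Emit:
play_rows(
  increments=[
    [[255, 0, -0.4, 0, 0], [255, 0, -0.4, 0, 0]],
  ],
)

```text
time_s: 7.15
ee_pos: [0.6695, 0.0915, 0.1977]
eef_rot: [1.008, 1.57, 0.074]
force: [1.6, 0.3, -0.4]
grip_width: 0.0006
```

```bash
python3 look.py 5
```

```text
t 7.15 world [0.6695 0.0915 0.1977] box mm [-93.3  88.2 197.7] F box [ 0.74  1.47 -0.36] w 0.0006
tool axes in box
 [[ 0. -0.  1.]
 [ 0.  1.  0.]
 [-1.  0.  0.]] q [ 0.08  0.59  1.12 -0.    1.43 -0.56]
```

View pics/c_side5.png

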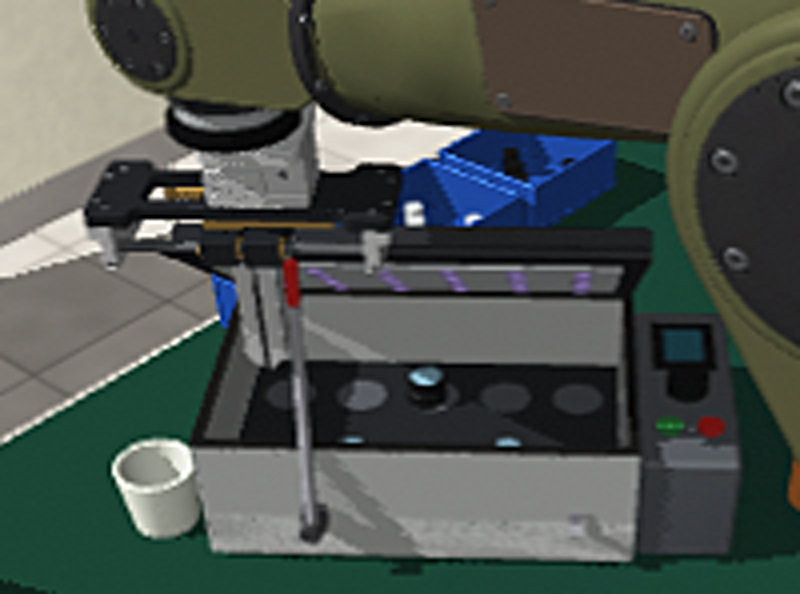

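Emit:
play_rows(
  increments=[
    [[255, 0, -0.5, 0, 0], [255, 0, -0.5, 0, 0]],
  ],
)

```text
time_s: 7.37
ee_pos: [0.6615, 0.0857, 0.1977]
eef_rot: [0.961, 1.57, 0.028]
force: [1.5, 0.1, 0.8]
grip_width: 0.0008
```

Emit:
play_rows(
  increments=[
    [[255, 0, -0.5, 0, 0], [255, 0, -0.5, 0, 0]],
  ],
)

```text
time_s: 7.53
ee_pos: [0.6532, 0.0797, 0.1975]
eef_rot: [1.687, 1.571, 0.754]
force: [0.5, 0.6, -0.3]
grip_width: 0.0005
```

```bash
python3 look.py 6
```

```text
t 7.53 world [0.6532 0.0797 0.1975] box mm [-93.5  68.1 197.5] F box [-0.19  0.74 -0.34] w 0.0005
tool axes in box
 [[-0. -0.  1.]
 [ 0.  1.  0.]
 [-1.  0. -0.]] q [ 0.07  0.55  1.18  0.    1.4  -0.57]
```

View pics/c_side6.png

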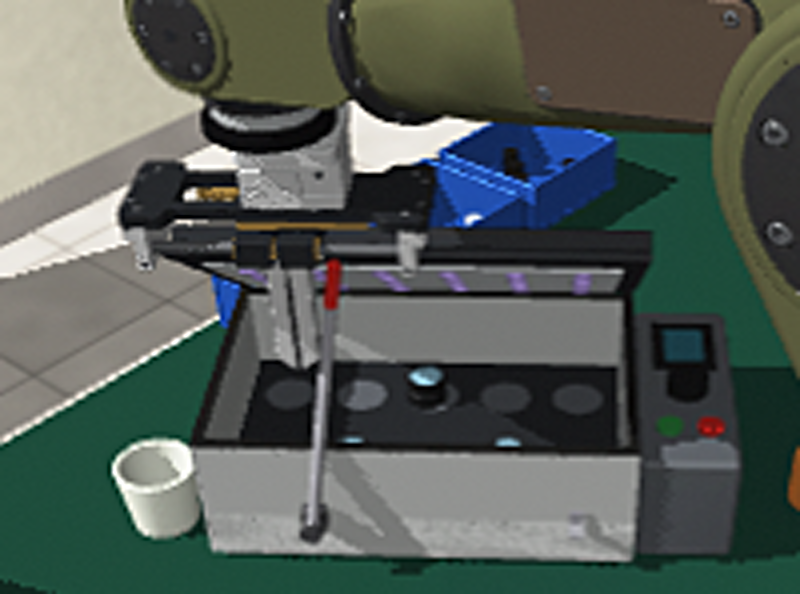

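Emit:
play_rows(
  increments=[
    [[255, 0, -0.5, 0, 0], [255, 0, -0.4, 0, 0], [255, 0, -0.3, 0, 0]],
  ],
)

```text
time_s: 7.83
ee_pos: [0.6436, 0.0729, 0.1974]
eef_rot: [2.982, 1.57, 2.049]
force: [1.1, 4.2, -0.6]
grip_width: 0.0004
```

```bash
python3 look.py 7
```

```text
t 7.83 world [0.6436 0.0729 0.1974] box mm [-93.8  56.4 197.4] F box [-2.73  3.37 -0.56] w 0.0004
tool axes in box
 [[-0.    -0.001  1.   ]
 [ 0.     1.     0.001]
 [-1.     0.    -0.   ]] q [ 0.06  0.53  1.22  0.    1.39 -0.58]
```

View pics/c_side7.png

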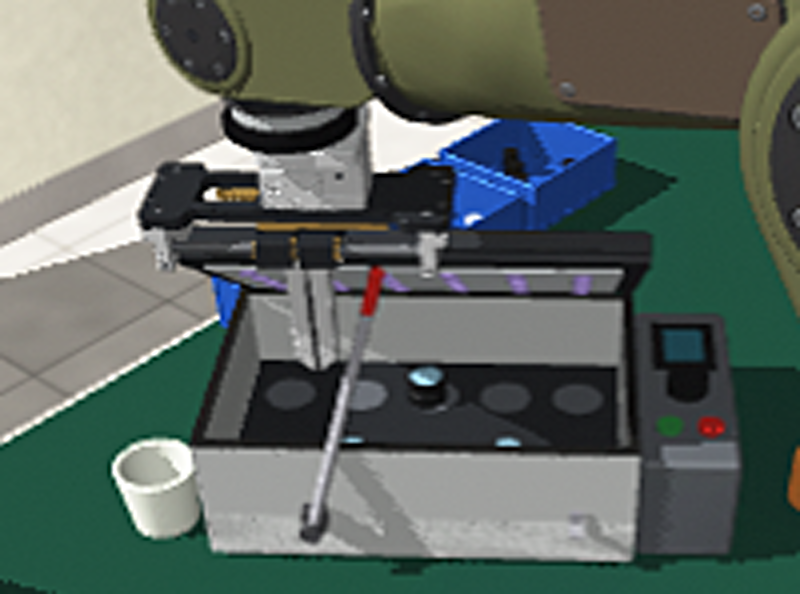

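Prop is falling (tip at crop (375,280), rod off the finger); the cover is starting to load the finger. Hold.

Emit:
play_rows(
  increments=[
    [[255, 0, 0, 0, 0], [255, 0, 0, 0, 0], [255, 0, 0, 0, 0], [255, 0, 0, 0, 0], [255, 0, 0, 0, 0], [255, 0, 0, 0, 0]],
  ],
)

```text
time_s: 8.38
ee_pos: [0.6438, 0.0729, 0.1974]
eef_rot: [-2.058, 1.57, -2.992]
force: [-5.3, 1.5, 1.1]
grip_width: 0.0005
```

```bash
python3 look.py 8
```

```text
t 8.38 world [0.6438 0.0729 0.1974] box mm [-93.6  56.5 197.4] F box [-4.37 -3.33  1.07] w 0.0005
tool axes in box
 [[-0.    -0.     1.   ]
 [-0.001  1.     0.   ]
 [-1.    -0.001 -0.   ]] q [ 0.06  0.53  1.22 -0.    1.39 -0.58]
```

View pics/c_side8.png

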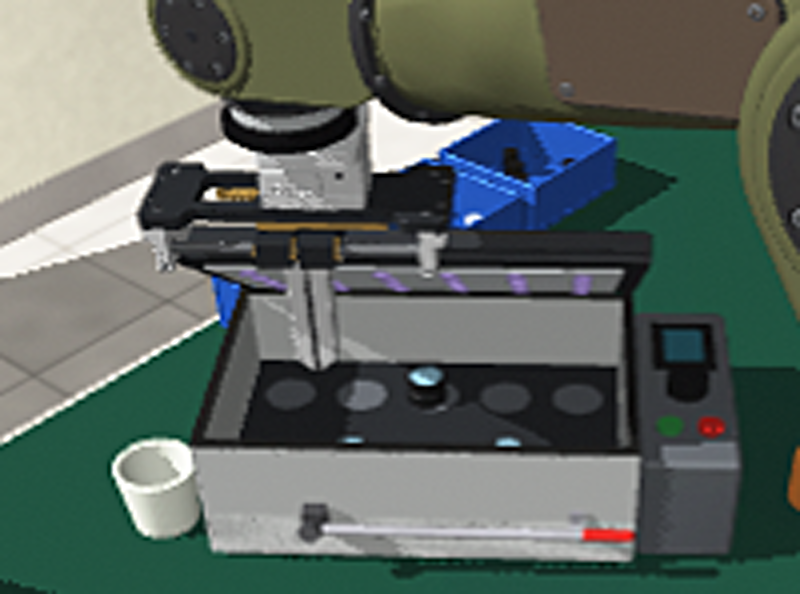

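Run:
```python
import numpy as np
T=lambda a:np.array([-12.4+100-240*np.cos(a), 70+.81*240*np.sin(a)])
p=np.array([-93.4,197.4])
for a in [.69,.66,.63,.6,.57,.54,.51,.48,.45,.42,.39,.36,.33,.3,.27,.24,.21,.18,.15,.13,.11,.09,.07,.05,.03,.02,.01,0]:
    q=T(a); print(a,q.round(1),'row: x(down) %.2f z %.2f'%(-(q-p)[1]/10,(q-p)[0]/10)); p=q
```

```text
0.69 [-97.5 193.7] row: x(down) 0.37 z -0.41
0.66 [-102.   189.2] row: x(down) 0.46 z -0.45
0.63 [-106.3  184.5] row: x(down) 0.47 z -0.43
0.6 [-110.5  179.8] row: x(down) 0.48 z -0.42
0.57 [-114.5  174.9] row: x(down) 0.49 z -0.40
0.54 [-118.3  169.9] row: x(down) 0.50 z -0.38
0.51 [-121.9  164.9] row: x(down) 0.50 z -0.36
0.48 [-125.3  159.8] row: x(down) 0.51 z -0.34
0.45 [-128.5  154.6] row: x(down) 0.52 z -0.32
0.42 [-131.5  149.3] row: x(down) 0.53 z -0.30
0.39 [-134.4  143.9] row: x(down) 0.54 z -0.28
0.36 [-137.   138.5] row: x(down) 0.54 z -0.26
0.33 [-139.5  133. ] row: x(down) 0.55 z -0.24
0.3 [-141.7  127.4] row: x(down) 0.55 z -0.22
0.27 [-143.7  121.9] row: x(down) 0.56 z -0.20
0.24 [-145.5  116.2] row: x(down) 0.56 z -0.18
0.21 [-147.1  110.5] row: x(down) 0.57 z -0.16
0.18 [-148.5  104.8] row: x(down) 0.57 z -0.14
0.15 [-149.7   99.1] row: x(down) 0.58 z -0.12
0.13 [-150.4   95.2] row: x(down) 0.38 z -0.07
0.11 [-150.9   91.3] row: x(down) 0.39 z -0.06
0.09 [-151.4   87.5] row: x(down) 0.39 z -0.05
0.07 [-151.8   83.6] row: x(down) 0.39 z -0.04
0.05 [-152.1   79.7] row: x(down) 0.39 z -0.03
0.03 [-152.3   75.8] row: x(down) 0.39 z -0.02
0.02 [-152.4   73.9] row: x(down) 0.19 z -0.01
0.01 [-152.4   71.9] row: x(down) 0.19 z -0.00
0 [-152.4   70. ] row: x(down) 0.19 z -0.00
```

Emit:
play_rows(
  increments=[
    [[255, 0.18, 0, -0.2, 0], [255, 0.19, 0, -0.21, 0], [255, 0.23, 0, -0.22, 0], [255, 0.23, 0, -0.23, 0]],
  ],
)

```text
time_s: 8.77
ee_pos: [0.6387, 0.08, 0.1886]
eef_rot: [-2.15, 1.57, -3.084]
force: [-0.5, 1.6, -1.5]
grip_width: 0.0003
```

```bash
python3 st.py|head -1
```

```text
t 8.77 world [0.6387 0.08   0.1886] box mm [-102.3   56.7  188.6] F box [-1.58  0.52 -1.49] w 0.0003
```

Emit:
play_rows(
  increments=[
    [[255, 0.47, 0, -0.43, 0], [255, 0.48, 0, -0.42, 0], [255, 0.49, 0, -0.4, 0], [255, 0.5, 0, -0.38, 0]],
  ],
)

```text
time_s: 9.1
ee_pos: [0.6288, 0.0933, 0.1691]
eef_rot: [-2.37, 1.57, 2.98]
force: [-0.7, 1.2, -1.5]
grip_width: 0.0006
```

```bash
python3 look.py 9 | head -1
```

```text
t 9.1 world [0.6288 0.0933 0.1691] box mm [-119.    56.6  169.1] F box [-1.39  0.15 -1.51] w 0.0006
```

View pics/c_side9.png

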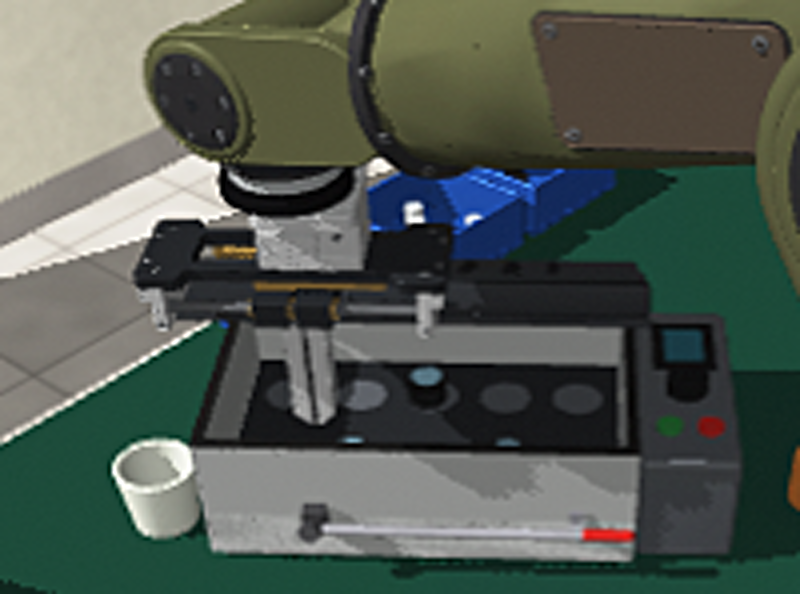

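Emit:
play_rows(
  increments=[
    [[255, 0.5, 0, -0.36, 0], [255, 0.51, 0, -0.34, 0], [255, 0.52, 0, -0.32, 0], [255, 0.53, 0, -0.3, 0], [255, 0.54, 0, -0.28, 0]],
  ],
)

```text
time_s: 9.57
ee_pos: [0.6194, 0.106, 0.1431]
eef_rot: [-2.214, 1.571, 3.136]
force: [-2.3, 1.8, -1.9]
grip_width: 0.0005
```

```bash
python3 st.py | head -1
```

```text
t 9.57 world [0.6194 0.106  0.1431] box mm [-134.7   56.6  143.1] F box [-2.8  -0.79 -1.88] w 0.0005
```

Emit:
play_rows(
  increments=[
    [[255, 0.54, 0, -0.26, 0], [255, 0.55, 0, -0.24, 0], [255, 0.55, 0, -0.22, 0], [255, 0.56, 0, -0.2, 0]],
  ],
)

```text
time_s: 9.9
ee_pos: [0.614, 0.1133, 0.1211]
eef_rot: [-2.517, 1.571, 2.832]
force: [-1.3, 1.8, -2.2]
grip_width: 0.0007
```

```bash
python3 look.py 10 | head -1
```

```text
t 9.9 world [0.614  0.1133 0.1211] box mm [-143.8   56.6  121.1] F box [-2.28  0.02 -2.2 ] w 0.0007
```

View pics/c_side10.png

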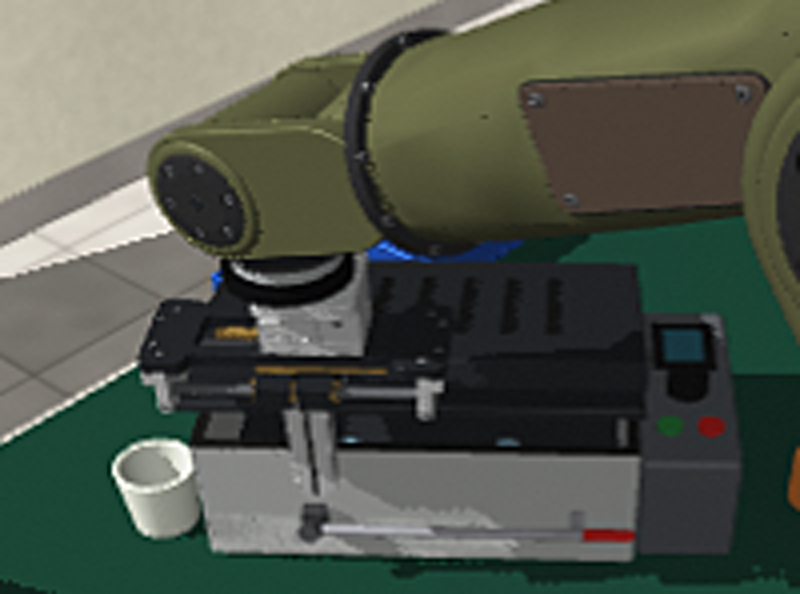

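Emit:
play_rows(
  increments=[
    [[255, 0.4, 0, -0.12, 0], [255, 0.4, 0, -0.12, 0], [255, 0.38, 0, -0.11, 0], [255, 0.35, 0, -0.09, 0], [255, 0.3, 0, -0.06, 0]],
  ],
)

```text
time_s: 10.37
ee_pos: [0.6111, 0.1172, 0.103]
eef_rot: [-2.29, 1.571, 3.059]
force: [-2.0, 2.0, -2.7]
grip_width: 0.0006
```

```bash
python3 st.py | head -1
```

```text
t 10.37 world [0.6111 0.1172 0.103 ] box mm [-148.7   56.6  103. ] F box [-2.84 -0.4  -2.65] w 0.0006
```

Emit:
play_rows(
  increments=[
    [[255, 0.4, 0, -0.07, 0], [255, 0.4, 0, -0.07, 0], [255, 0.35, 0, -0.05, 0], [255, 0.3, 0, -0.04, 0]],
  ],
)

```text
time_s: 10.7
ee_pos: [0.6097, 0.1191, 0.0885]
eef_rot: [-2.441, 1.571, 2.909]
force: [-2.0, 2.4, -2.5]
grip_width: 0.0006
```

```bash
python3 look.py 11 | head -1
```

```text
t 10.7 world [0.6097 0.1191 0.0885] box mm [-151.    56.6   88.5] F box [-3.11 -0.19 -2.48] w 0.0006
```

View pics/c_side11.png

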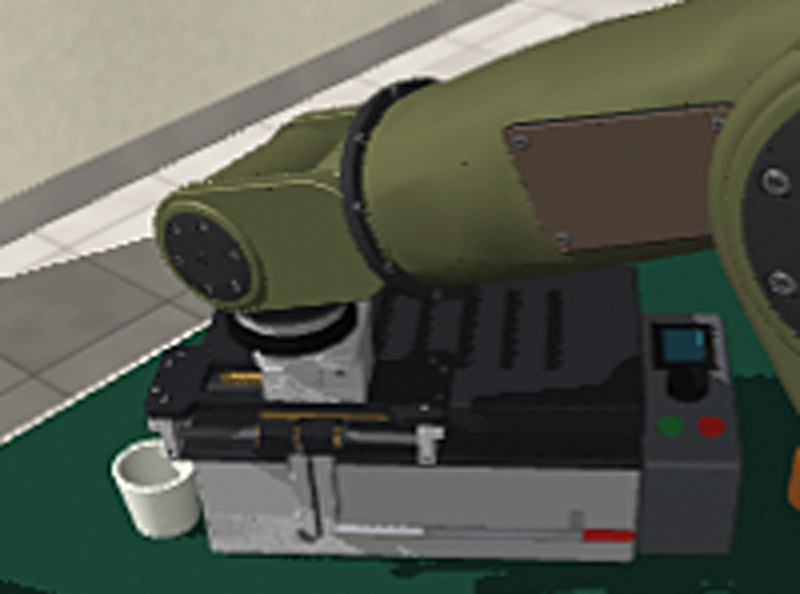

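Emit:
play_rows(
  increments=[
    [[255, 0.25, 0, -0.02, 0], [255, 0.25, 0, -0.02, 0], [255, 0.25, 0, -0.015, 0], [255, 0.25, 0, -0.015, 0]],
  ],
)

```text
time_s: 11.08
ee_pos: [0.6092, 0.1196, 0.0787]
eef_rot: [-2.21, 1.57, 3.139]
force: [-4.2, 2.7, -3.1]
grip_width: 0.0007
```

```bash
python3 st.py | head -1
```

```text
t 11.08 world [0.6092 0.1196 0.0787] box mm [-151.7   56.5   78.7] F box [-4.67 -1.74 -3.12] w 0.0007
```

Emit:
play_rows(
  increments=[
    [[255, 0.25, 0, -0.015, 0], [255, 0.25, 0, -0.01, 0], [255, 0.25, 0, -0.01, 0], [255, 0.2, 0, -0.005, 0]],
  ],
)

```text
time_s: 11.42
ee_pos: [0.6092, 0.1199, 0.0691]
eef_rot: [-2.682, 1.571, 2.668]
force: [-3.7, 4.0, 0.8]
grip_width: 0.0002
```

```bash
python3 look.py 12 | head -1
```

```text
t 11.42 world [0.6092 0.1199 0.0691] box mm [-152.    56.7   69.1] F box [-5.44 -0.6   0.81] w 0.0002
```

View pics/c_side12.png

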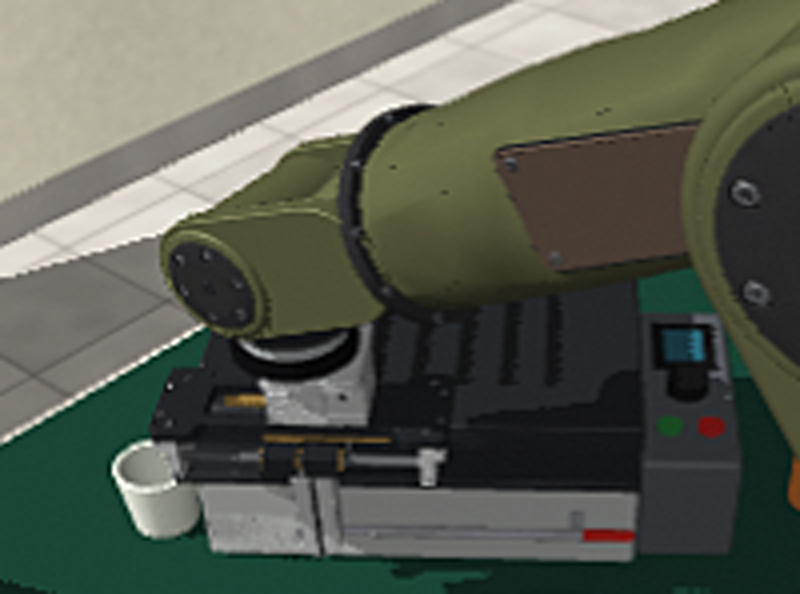

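```bash
python3 - <<'E'
from h import *
P=[0.6542,-0.0362,-.9341]
for a in (0,.015,.03,.05,.108):
    q=[.1-.24*np.cos(a),-.15,.122+.24*np.sin(a)]
    u=proj('side',b2w(P,q))[0]+[.1,-1.1]; print(a,((u+.5-[130,85])*[4,3.6]).round(1))
E
python3 - <<'E'
import cv2
a=cv2.imread("pics/side12.png")[205:245,265:310]; b=cv2.imread("pics/side11.png")[205:245,265:310]
cv2.imwrite("pics/z12.png",cv2.hconcat([cv2.resize(t,None,fx=8,fy=8,interpolation=cv2.INTER_NEAREST) for t in(b,a)]))
E
```

```text
0 [642.3 490.2]
0.015 [642.6 486.5]
0.03 [642.9 482.8]
0.05 [643.3 477.7]
0.108 [644.4 462.2]
```

View pics/z12.png

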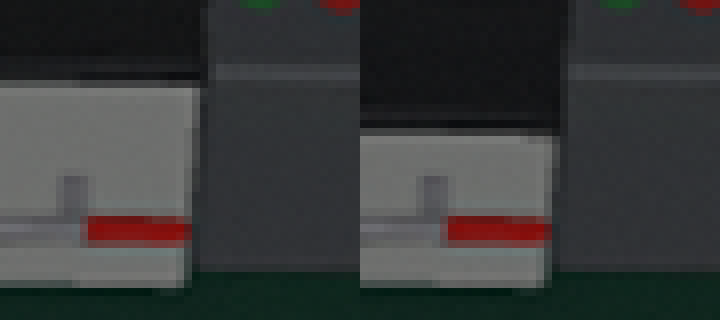

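Emit:
play_rows(
  increments=[
    [[255, 0.05, 0, 0, 0], [255, 0.05, 0, 0, 0], [255, 0, 0, 0, 0]],
  ],
)

```text
time_s: 11.72
ee_pos: [0.6093, 0.12, 0.0689]
eef_rot: [1.246, 1.57, 0.313]
force: [-5.1, 2.7, 0.5]
grip_width: 0.0007
```

```bash
python3 st.py | head -1
```

```text
t 11.72 world [0.6093 0.12   0.0689] box mm [-152.    56.8   68.9] F box [-5.18 -2.51  0.49] w 0.0007
```

Emit:
play_rows(
  increments=[
    [[255, 0, 0, -0.03, 0], [255, 0, 0, -0.03, 0], [255, 0, 0, -0.03, 0], [255, 0, 0, -0.05, 0], [255, 0, 0, -0.1, 0], [255, 0, 0, -0.2, 0], [255, 0, 0, -0.5, 0]],
  ],
)

```text
time_s: 12.3
ee_pos: [0.6037, 0.1273, 0.0685]
eef_rot: [0.808, 1.57, -0.126]
force: [-0.2, 0.1, 0.3]
grip_width: 0.0007
```

Emit:
play_rows(
  increments=[
    [[255, 0, 0, -1, 0], [255, 0, 0, -2, 0], [255, -0.5, 0, -2, 0], [255, -1, 0, -2, 0], [255, -1.5, 0, -1, 0], [255, -2, 0, -0.5, 0], [255, -2, 0, -0.5, 0], [255, -2, 0, -0.5, 0], [255, -1, 0, 0, 0], [255, 0, 0, 0, 0], [255, 0, 0, 0, 0]],
  ],
)

```text
time_s: 13.22
ee_pos: [0.5469, 0.2039, 0.168]
eef_rot: [0.57, 1.571, -0.363]
force: [0.3, -0.0, -0.0]
grip_width: 0.0001
```

```bash
python3 look.py 13 side top
```

```text
t 13.22 world [0.5469 0.2039 0.168 ] box mm [-256.5   56.5  168. ] F box [ 0.17  0.22 -0.02] w 0.0001
tool axes in box
 [[ 0. -0.  1.]
 [ 0.  1.  0.]
 [-1.  0.  0.]] q [ 0.29  0.41  1.47 -0.    1.27 -0.34]
```

View pics/c_side13.png

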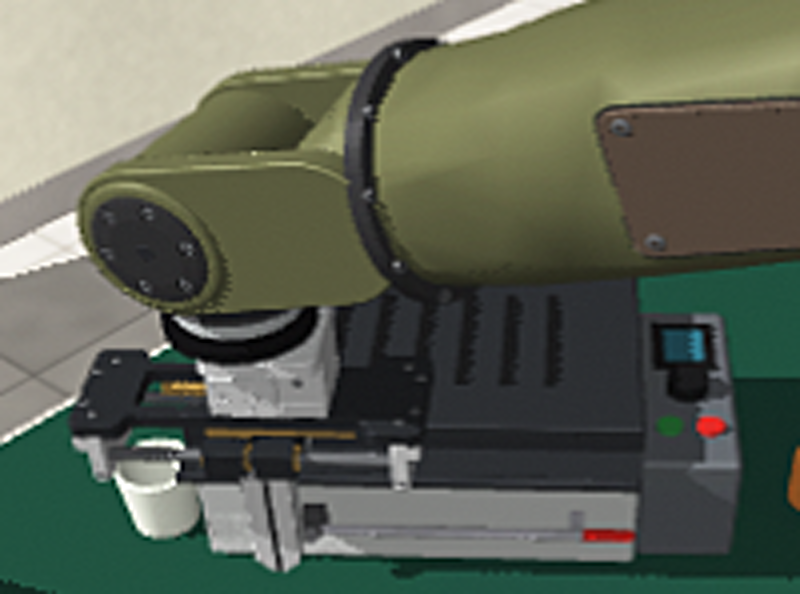

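View pics/top13.png

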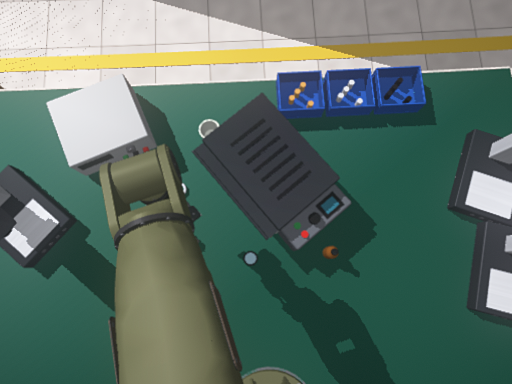

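```bash
python3 -c "
from station import ctrl
print(ctrl.hand_in())"
```

```text
the job is handed in; nothing more can be done
None
```

I pushed the prop aside with the closed fingers and caught the cover's lip edge on the outside of the finger. I then lowered it by following the lip's arc out and down at 0.1–0.4 rad/s, backed the hand off, and handed in. No verdict was reported.

**Last checks**
- **Cover:** in the side picture the lip's lower edge is at crop row 490, where I project it for a shut cover. It did not move when the hand backed off.
- **Prop:** it lies folded level along the front wall.
- **Hand:** about 100 mm clear of the box front, with the measured force at 0.3 N or less.
- **Forces:** the cover rested on the finger at 2–6 N for most of the lowering.
- **Lens cells:** they were not visible once the cover was shut. The hand never went inside the box.
- **Bystanders:** the cup, bottle and loupe look to be where they started. The driver and spacer were at least partly hidden by the arm in the last picture; the fingertips stayed at least 68 mm above the bench.

**What disagreed or went less cleanly**
- While feeling for the lip before knocking the prop, I pressed it with about 18 N for a moment, then backed off. The limit is 35 N, and I saw no change in the cover's height.
- The finger met the lip about 4 mm earlier than my box fit predicted, so I used the contact point as the reference from there.
- Just before the cover shut, the finger's height suggested about 0.03 rad still open, while the picture and the vertical force both indicated shut. The lip had probably slipped a little on the finger.

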